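# Clock a weld-neck flange onto the studs of a fit-up fixture and clamp it

## Task

Load the steel pipe flange onto the fit-up fixture, pipe stub up: feel for where its four bolt holes meet the four studs, lower it until it sits flat and fully home on the stud plate, and let go of it. Then swing the red-knobbed spring clamp round over the flange's rim as far as its stop. Do it gently, without dropping or forcing the flange on the studs and the plate, and leave the tin, the flap disc and the loose bolt where they are.

Things in the scene. Friction and masses are not known exactly. Their poses are not given: they have to be found in the camera images.
- flange: loose grey steel flange with a short pipe, 0.75 kg, starts on the table pipe up. Origin: centre of its flat underside; z up along the pipe. Round plate 100 mm across, 14 mm thick, with four 11 mm through holes on a 75 mm circle, at 45, 135, 225 and 315 degrees from its x axis (a quarter turn gives the same part); through bore 28 mm in the centre; tapered hub up to 36 mm, weld bead at 35 to 40 mm
- flange_stub (a point): on the flange's axis, 62 mm above its underside: middle of the plain round pipe, 33.7 mm across, that runs from 40 to 84 mm above the underside; the place to grip from above. Keep the fingertips 41 mm or more above the underside: they then clear the hub, and the stud tips when the flange is home
- fixture: fixed flange fit-up fixture. Origin: underside, below the centre of its round stud plate; z up. Blue-grey base 156 mm (x) by 178 mm (y from -106 to +72 mm), 12 mm thick; on it the bright steel stud plate, 108 mm across, its face 24 mm above the origin. More than about 80 N between flange and fixture is forcing it
- seat (a point): centre of the stud plate's face, where the centre of the flange's underside must come to lie; axes as the fixture's, z up (they do not turn with the clocking of the studs)
- pilot_top (a point): top of the pilot, 40 mm above the stud plate's face, on its centre. The pilot enters the flange's bore first and centres it: 12 mm thick at the top, widening to 26.5 mm at 30 mm above the face and straight below (0.75 mm play all round in the bore); axes as the fixture's
- stud_level (a point): centre of the circle of the four stud tips, 24 mm above the face; here the flange rests on the tips and can be turned until they enter. Studs: 9.5 mm thick, top 1.5 mm chamfered to 8 mm, 0.75 mm play in the holes, on a 75 mm circle at 45, 135, 225, 315 degrees from the fixture's x axis but turned from there by up to 0.52 rad (clocked for the last job, locked, not measured: feel or see it)
- clamp_post (a point): axis of the swing clamp's post, at x 0, y -76 mm in the fixture's frame, at the height of the knob's middle (81 mm above the fixture's underside). The clamp's arm swings level about it
- clamp_knob (a point): middle of the red knob on the swing clamp's handle, 56 mm from the post's axis: an upright round knob 21 mm across and 26 mm tall (13 mm below this point to 13 mm above it), on a 9 mm stem above the handle, whose top is 25 mm below this point
- swing_clamp (a joint): angle of the swing clamp, rad, anticlockwise from above. 0: open, knob towards the fixture's -x from the post; 1.571: closed at its stop, knob towards the fixture's -y, brass button at the arm's other end on the flange's rim. It stays where left; a few N move it. The button is sprung down with about 6 N, hangs 1.2 mm below a seated flange's top and rides up onto it; a flange not home blocks it
- antispatter_tin: loose dark grey tin, 74 mm across, 69 mm tall, a bystander; origin at the centre of its underside
- flap_disc: loose brown flap disc, 99 mm across, 11 mm thick, lying flat, a bystander; origin at the centre of its underside
- bolt_m16: loose large bolt, 81 mm long, lying on the table, a bystander; origin at the centre of its underside

How it is judged:
On the way, in this order (a step that is already met when the one before it is completed fails the run):
1. the flange sits fully home on the stud plate, studs through its holes (z of flange in the frame of seat between -0.003 and 0.002 m and horizontal distance between flange and seat below 0.0025 m and angle between flange's own z axis and vertical below 0.03 rad), for 0.2 s.
2. the swing clamp is swung over the flange's rim to its stop (value of joint swing_clamp above 1.4 rad), for 0.2 s.
At the end, for the whole second after the job is handed in: The flange rests still and flat, pipe up, on the stud plate: its underside within 2 mm of the plate's face, centred within 2.5 mm, tilted less than 0.03 rad, studs through its holes; the swing clamp stands within 0.17 rad of its stop over the rim; the robot has let go (all of step 1 and value of joint swing_clamp above 1.4 rad and linear speed of flange below 0.01 m/s); the robot touches nothing.
It fails at once if the flange is forced or slammed: more than 100 N between it and the fixture (contact force between flange and fixture above 100 N).
It fails at once if the flange is dropped onto the stud plate: faster than 0.2 m/s in the last 30 mm above the seat (linear speed of flange above 0.2 m/s and z of flange in the frame of seat below 0.03 m and horizontal distance between flange and seat below 0.02 m).
It fails at once if the grey tin is moved more than 30 mm (distance of antispatter_tin from where it was at the start of the episode above 0.03 m).
It fails at once if the flap disc is moved more than 30 mm (distance of flap_disc from where it was at the start of the episode above 0.03 m).
It fails at once if the large bolt is moved more than 30 mm (distance of bolt_m16 from where it was at the start of the episode above 0.03 m).
It also fails if it takes over 72 s, if anything falls off the work surface, if the arm or the gripper's body presses on something with over 40 N, if the wrist force passes 120 N, or if a joint passes its speed limit or range.

## Robot

A 6-joint arm with a two-finger parallel gripper is mounted at the origin on a cart in front of the work surface, level with it; the furniture and walls round the work are solid. World frame = base frame: x ahead of the robot, y to its left, z up, the work surface at z = 0. Lengths are in m, angles in rad, forces in N, time in s.
With the tool pointing down it reaches from about 0.35 to 0.975 m from the base axis. Payload 4.9 kg.
Tool frame: the origin (TCP) lies midway between the tips of the shut fingers; the grasp point (between the pads) lies 19 mm behind it; z points along the fingers, y is the direction in which the jaws open and shut (so a half turn about z gives the same grasp; the last joint's range is limited). The gripper opens to 85 mm and grips with 20 to 120 N. Pads are 22 mm wide; open, the fingers measure 114 mm over their backs; the gripper's body (76 mm by 85 mm) begins 54 mm behind the grasp point. The pads swing forward as they close: fully open they stand 13 mm farther back than shut.
Start: joints at [-1.223, 0.053, 1.613, -0, 1.476, -0.119], TCP at [0.281, -0.558, 0.231] pointing down, gripper open.
Joint ranges: [-3.01, 3.01], [-1.01, 2.22], [0.06, 2.58], [-1.02, 4.17], [0.09, 2.62], [-3.14, 3.14]. Speed limits (rad/s): [2.57, 2.57, 3.14, 3.14, 3.14, 3.14].

## Interface

Orientations are given as a rotation vector (axis times angle).
In Python, from station import ctrl gives the robot as it stands.
- The arm moves only by the tool jog_arm, never from a script. Its argument "steps" is a list of rows, each an object of numbers: "dx", "dy", "dz": the shift along the world's x, y, z in units of 60 mm (1.0 is 60 mm); "twist": the turn about the world's z in units of 10 degrees (1.0 is 10 degrees). A call has 1 to 5 rows; each row is the pose to reach, as a shift and turn from the pose measured when the call began; what a row does not reach only later rows make up. A row lasts 1/8 s, in which the tool goes at most 62.5 mm and 10.7 degrees, less where a joint would pass 70% of its speed; a pose out of reach is approached as far as the arm can. A call with a gripper value outside its range is refused whole. "gripper" is the closure in counts, from 0 (fully open) to 255 (shut), set as the call begins (left out, the last holds). The fingers move at their own pace and stop on an object; "newtons" is the grip in N (left out, the last holds). Time passes only in rows, so rows that repeat a pose let the fingers close. It gives the time, the measured TCP pose, the force and the opening at its end, in the units of the state.
- ctrl.get_obs(): the state, without advancing time (a new reading comes with each control period).
- ctrl.get_image(name): name is "side" or "top"; returns a dict with "frame" (480x640x3 uint8, red, green, blue), "range_z" (480x640 float32, m along the optical axis (not along the pixel's ray), 0 where there is no reading), "fx", "fy", "cx", "cy" (pixels), "extrinsics" (4x4, takes a point from camera to world coordinates). Camera axes: x right, y down, z forward; pixel columns grow to the right and rows downward; lengths in m; the calibration is good to about 2 mm. A picture is of the moment at which its call begins.
- ctrl.finish_job(): hands the job in, once; it reports no verdict.
The state is a dict: "t": time; "q": joint angles; "dq": joint speeds; "effort": joint torques, N m; "tool_pos": TCP position; "tool_rot": TCP orientation; "contact_force": force on the tool from outside, world axes, zero at the start; "wrist_torque": the same for the moment, N m; "opening": finger opening in m.
Only numpy, scipy, OpenCV 4.12 (cv2) and the standard library are available. Lean on these libraries where they do the work, as an engineer would, in place of code of your own. Each camera call takes 0.05 s, during which the arm holds its last target.

## Working session

There is one attempt and no reset: what is moved stays moved. The work goes in short steps, Python scripts to look and compute and a tool call to move; the robot and the scene stay as the last step left them, time stands still between calls to the robot, and variables do not carry over. Pictures are saved under pics/ and viewed, and the job is handed in when it is done.

Besides the shell and the picture viewer there is one more tool, called after "Request:" in YAML: its name, and indented under it one key for each argument. jog_arm: Moves the arm, as the interface text tells. Its arguments: {"type":"object","properties":{"steps":{"type":"array"},"gripper":{"type":"number"},"newtons":{"type":"number"}},"required":["steps"]}

```bash
mkdir -p pics; ls; cat > h.py <<'E'
import numpy as np, cv2
from station import ctrl
def snap(n,f):
    im=ctrl.get_image(n); np.savez('pics/'+f+'.npz',**im)
    cv2.imwrite('pics/'+f+'.png',im['frame'][:,:,::-1]); return im
def load(f): return dict(np.load('pics/'+f+'.npz'))
def cloud(im):
    z=im['range_z'].astype(float); v,u=np.indices(z.shape)
    P=np.stack([(u-im['cx'])/im['fx']*z,(v-im['cy'])/im['fy']*z,z],-1)
    E=im['extrinsics']; W=P@E[:3,:3].T+E[:3,3]; W[z==0]=np.nan; return W
def ray(im,u,v,h):
    E=im['extrinsics']; d=E[:3,:3]@np.array([(u-im['cx'])/im['fx'],(v-im['cy'])/im['fy'],1.]); o=E[:3,3]
    return o+d*(h-o[2])/d[2]
def proj(im,p):
    E=im['extrinsics']; c=E[:3,:3].T@(np.asarray(p)-E[:3,3]); return c[0]/c[2]*im['fx']+im['cx'],c[1]/c[2]*im['fy']+im['cy']
E
python3 - <<'E'
from h import *
for n in('top','side'):
    im=snap(n,n+'0'); print(n,im['extrinsics'].round(3),im['fx'],im['cx'])
print(ctrl.get_obs())
E
```

```text
pics
top [[-0.01  -0.991  0.134  0.405]
 [-1.     0.013  0.02  -0.059]
 [-0.022 -0.134 -0.991  1.361]
 [ 0.     0.     0.     1.   ]] 617.6381008816944 328.7033315569739
side [[ 0.995 -0.019  0.095  0.473]
 [-0.093 -0.425  0.9   -0.87 ]
 [ 0.024 -0.905 -0.425  0.472]
 [ 0.     0.     0.     1.   ]] 550.6956162701669 307.164814709565
{'t': 0.1, 'q': array([-1.22299557e+00,  5.32702093e-02,  1.61417465e+00, -1.18830503e-05,
        1.47598953e+00, -1.18982372e-01]), 'dq': array([-0.00056188, -0.00172558, -0.00251591,  0.00165571, -0.00189551,
        0.00088581]), 'effort': array([-4.27142584e-05, -3.94905066e+01, -3.71363354e+01, -1.98153143e-04,
        3.87524982e-03, -3.21674668e-05]), 'tool_pos': array([ 0.28107203, -0.55759596,  0.23018802]), 'tool_rot': array([-3.05463732e+00, -7.26161577e-01,  3.48519115e-04]), 'contact_force': array([ 0.15220126,  0.08462548, -0.16634935]), 'wrist_torque': array([ 0.02860664,  0.00046634, -0.00447611]), 'opening': 0.08503270931357236}
```

View pics/top0.png

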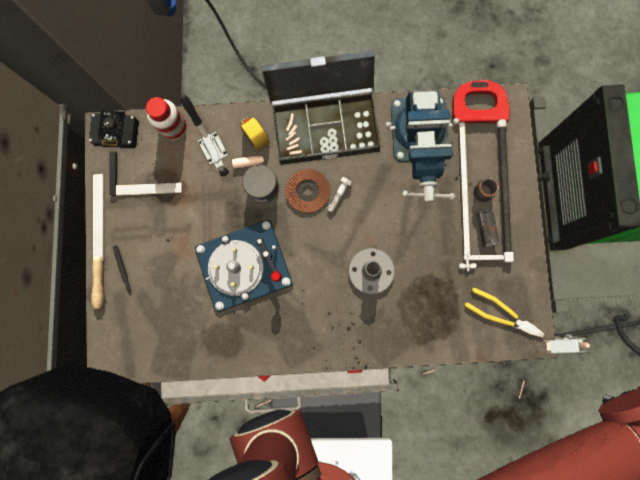

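View pics/side0.png

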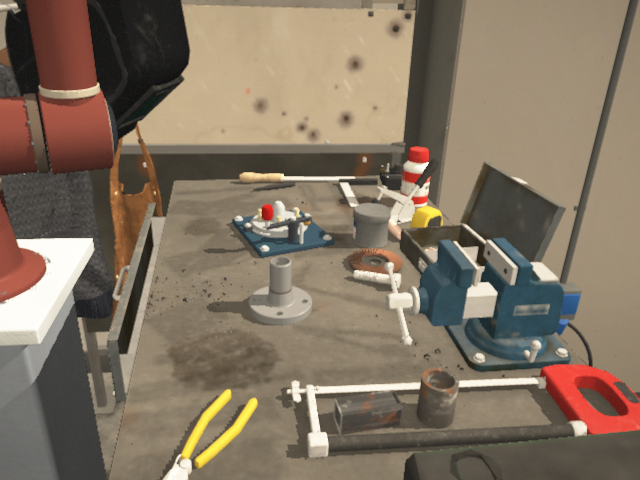

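The top view has the flange at about (371,270), the fixture's stud plate at (236,267) and the red knob at (276,276). The tin is at (260,183), the disc at (307,190) and the bolt at (340,194). The side view shows the flange standing pipe up on the table. I'll enlarge the crops to measure.

```bash
python3 - <<'E'
from h import *
im=load('top0'); f=im['frame'][:,:,::-1]
c=f[215:320,185:300]; cv2.imwrite('pics/c1.png',cv2.resize(c,None,fx=5.5,fy=5.5,interpolation=cv2.INTER_CUBIC))
c=f[240:300,340:405]; cv2.imwrite('pics/c2.png',cv2.resize(c,None,fx=9,fy=9,interpolation=cv2.INTER_CUBIC))
s=load('side0')['frame'][:,:,::-1]
cv2.imwrite('pics/c3.png',cv2.resize(s[190:260,225:345],None,fx=6.5,fy=6.5,interpolation=cv2.INTER_CUBIC))
W=cloud(im)
# flange by height
roi=np.zeros(W.shape[:2],bool); roi[235:310,335:410]=1
for lo,hi in((.008,.018),(.078,.095)):
    m=roi&(W[...,2]>lo)&(W[...,2]<hi); p=W[m]; print(lo,m.sum(),p.mean(0),p.min(0),p.max(0))
roi=np.zeros(W.shape[:2],bool); roi[215:320,185:300]=1
for lo,hi in((.008,.016),(.02,.028),(.044,.052),(.058,.07),(.07,.1)):
    m=roi&(W[...,2]>lo)&(W[...,2]<hi); p=W[m]; print(lo,m.sum(),p.mean(0).round(4),p.min(0).round(4),p.max(0).round(4))
hsv=cv2.cvtColor(im['frame'],cv2.COLOR_RGB2HSV)
red=roi&((hsv[...,0]<8)|(hsv[...,0]>172))&(hsv[...,1]>150)&(hsv[...,2]>80)
v,u=np.where(red);print('knob',red.sum(),u.mean(),v.mean(),W[red].mean(0),ray(im,u.mean(),v.mean(),.094))
blue=(roi&(hsv[...,0]>95)&(hsv[...,0]<118)&(hsv[...,1]>90)).astype(np.uint8)
pts=np.argwhere(blue)[:,::-1].astype(np.int32)
r=cv2.minAreaRect(pts);print(r); 
b=[ray(im,*q,.012)[:2] for q in cv2.boxPoints(r)];print(np.round(b,4))
E
```

```text
0.008 1147 [ 0.51041445 -0.12293805  0.01389283] [ 0.42848878 -0.1965034   0.00804468] [ 0.58265234 -0.06163717  0.01797362]
0.078 70 [ 0.511483   -0.12316367  0.08348902] [ 0.49534514 -0.1388445   0.07819064] [ 0.52686003 -0.10738156  0.09008999]
0.008 2506 [0.5267 0.1506 0.0122] [0.4262 0.0392 0.008 ] [0.6366 0.2676 0.016 ]
0.02 1576 [0.5207 0.1733 0.0238] [0.439  0.0599 0.02  ] [0.6152 0.2553 0.028 ]
0.044 96 [0.5263 0.1533 0.0486] [0.4802 0.0827 0.0443] [0.578  0.2143 0.052 ]
0.058 140 [0.5357 0.1421 0.0614] [0.5095 0.0839 0.058 ] [0.5792 0.184  0.0688]
0.07 91 [0.4956 0.0771 0.0914] [0.4861 0.0677 0.0713] [0.506  0.0869 0.0998]
knob 80 275.45 275.9125 [0.49544956 0.07731025 0.09273662] [0.49535915 0.07717533 0.094     ]
((242.94544982910156, 265.3441162109375), (68.94884490966797, 79.52006530761719), 70.70995330810547)
[[0.5696 0.2664]
 [0.6261 0.1003]
 [0.4814 0.05  ]
 [0.4262 0.2139]]
```

View pics/c1.png

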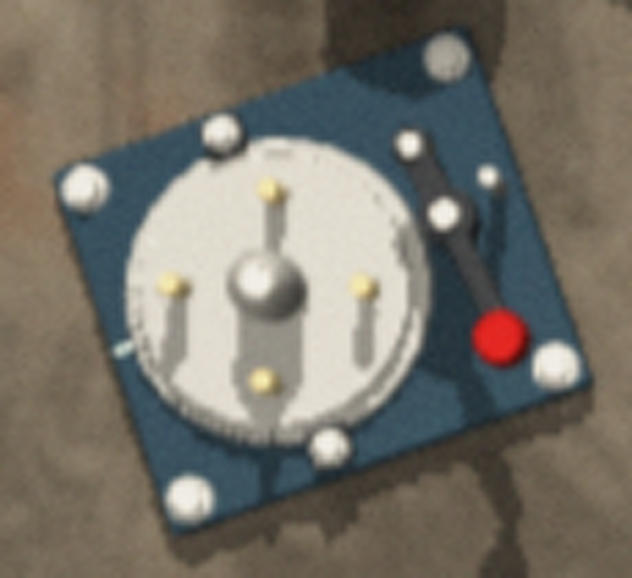

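View pics/c2.png

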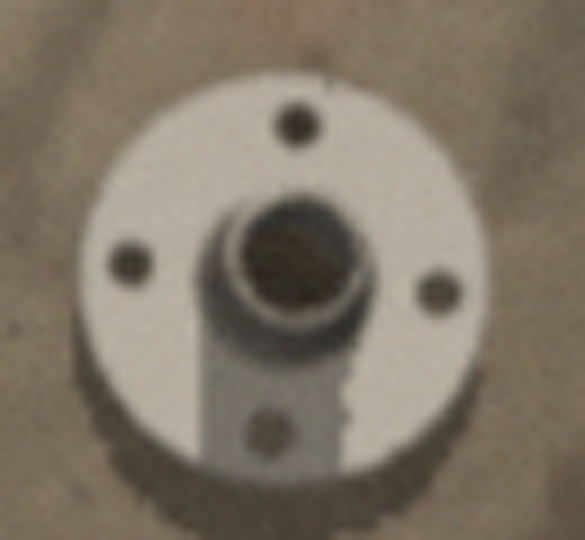

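View pics/c3.png

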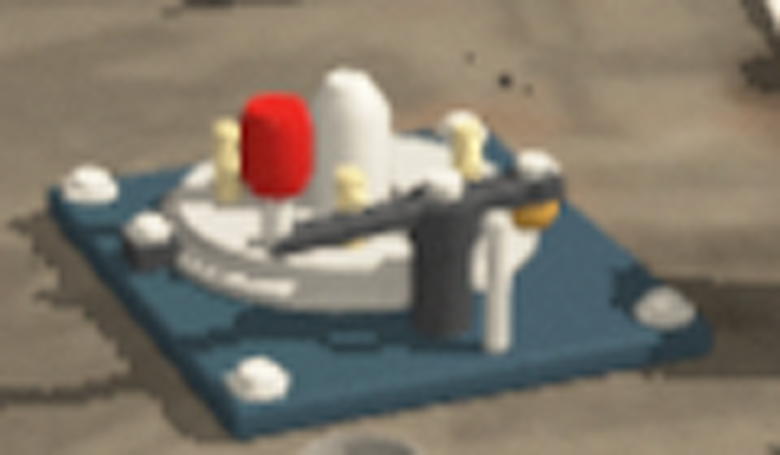

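The crops show four brass stud tips round the pilot, at the 12, 9, 3 and 6 o'clock positions, and four dark bolt holes in the flange, clocked slightly differently. Next I'll measure both to sub-pixel accuracy.

```bash
cat > m.py <<'E'
from h import *
def cents(mask,a,b):
    n,l,s,c=cv2.connectedComponentsWithStats(mask.astype(np.uint8)); return [(c[i],s[i,4]) for i in range(1,n) if a<=s[i,4]<=b]
def circ4(pts):
    P=np.array(pts)[:,:2]; c=P.mean(0); d=P-c; return c,np.hypot(*d.T)*1e3,np.degrees(np.arctan2(d[:,1],d[:,0]))
E
python3 - <<'E'
from m import *
im=load('top0'); W=cloud(im)
f=im['frame']; hsv=cv2.cvtColor(f,cv2.COLOR_RGB2HSV).astype(int)
roi=np.zeros(f.shape[:2],bool); roi[215:320,185:300]=1
U=3; up=lambda x:x
def refine(g,u,v,r,w):
    # weighted centroid
    y,x=np.mgrid[int(v)-r:int(v)+r+1,int(u)-r:int(u)+r+1]; k=w[y,x]; return (k*x).sum()/k.sum(),(k*y).sum()/k.sum()
px=lambda x,o,s:o+(x+.5)/s-.5
sat=np.clip(hsv[...,1]-45,0,None)*(hsv[...,2]>150)*((hsv[...,0]>15)&(hsv[...,0]<40))
st=[]
for x,y in((271,189),(173,285),(263,380),(363,287)):
    u,v=refine(None,px(x,185,5.5),px(y,215,5.5),3,sat); p=ray(im,u,v,.047); st.append(p); print('stud',u.round(2),v.round(2),p.round(4))
c,r,a=circ4(st); print(c.round(4),r.round(1),a.round(1))
g=f.astype(float).mean(2)
ho=[]
for x,y in((297,125),(131,264),(269,433),(439,293)):
    u,v=px(x,340,9),px(y,240,9); y0,x0=int(round(v)),int(round(u)); pat=g[y0-4:y0+5,x0-4:x0+5]; w=np.clip(np.percentile(pat,50)-8-g,0,None)
    u,v=refine(None,u+.5,v+.5,3,w); p=ray(im,u,v,.014); ho.append(p); print('hole',u.round(2),v.round(2),p.round(4))
c,r,a=circ4(ho); print(c.round(4),r.round(1),a.round(1))
# pipe top fit
m=np.zeros_like(roi); m[240:300,340:405]=1
m&=(W[...,2]>.079)&(W[...,2]<.089); v,u=np.where(m); q=np.array([ray(im,*k,.084) for k in zip(u,v)])[:,:2]; print('pipe',cv2.minEnclosingCircle((q*1000).astype(np.float32)))
# flange plate outline via depth
m=np.zeros_like(roi); m[240:300,340:405]=1; m&=(W[...,2]>.008); v,u=np.where(m); print('plate',cv2.minEnclosingCircle(np.array([ray(im,*k,.014)[:2]*1000 for k in zip(u,v)],np.float32)))
# stud plate circle
m=roi&(hsv[...,1]<50)&(hsv[...,2]>140)
ct,_=cv2.findContours(cv2.morphologyEx(m.astype(np.uint8),cv2.MORPH_OPEN,np.ones((3,3))),cv2.RETR_EXTERNAL,cv2.CHAIN_APPROX_NONE); ct=max(ct,key=cv2.contourArea); 
q=np.array([ray(im,*k,.024)[:2]*1000 for k in ct[:,0]],np.float32); print('splate',cv2.minEnclosingCircle(q),cv2.fitEllipse(q))
# post cap
for x,y,h,n in((445,214,.066,'post'),(409,144,.066,'button'),(498,336,.094,'knob')): print(n,ray(im,px(x,185,5.5),px(y,215,5.5),h).round(4), W[int(round(px(y,215,5.5))),int(round(px(x,185,5.5)))].round(4))
E
```

```text
stud 233.89 249.37 [0.5568 0.1718 0.047 ]
stud 215.98 266.49 [0.5204 0.2099 0.047 ]
stud 232.3 283.8 [0.483  0.1744 0.047 ]
stud 250.7 266.82 [0.5188 0.1353 0.047 ]
[0.5197 0.1728] [37.1 37.1 36.8 37.6] [ -1.6  89.  177.6 -91.5]
hole 372.6 253.48 [ 0.5477 -0.1274  0.014 ]
hole 354.05 268.9 [ 0.5143 -0.0862  0.014 ]
hole 369.51 287.76 [ 0.4729 -0.1192  0.014 ]
hole 388.35 272.12 [ 0.5064 -0.1608  0.014 ]
[ 0.5103 -0.1234] [37.6 37.4 37.7 37.6] [ -6.1  83.8 173.6 -96. ]
pipe ((510.7606506347656, -122.82145690917969), 16.844890594482422)
plate ((514.7750244140625, -128.82736206054688), 75.89654541015625)
splate ((520.5078125, 173.2473907470703), 60.70427322387695) ((521.2387084960938, 173.77232360839844), (115.4399185180664, 117.40660858154297), 165.43849182128906)
post [0.545  0.1013 0.066 ] [0.5442 0.1006 0.0629]
button [0.5723 0.1153 0.066 ] [0.5724 0.1158 0.0615]
knob [0.4958 0.0778 0.094 ] [0.4952 0.0781 0.0943]
```

Measurements, all consistent with the sizes given:

| Item | Result |
|---|---|
| Flange centre | about (0.5106, -0.123), from both the pipe and the holes |
| Hole circle | r 37.6 mm, at -6.2° mod 90 |
| Seat | about (0.520, 0.173) |
| Stud circle | r 37.2 mm, at about -1.6° mod 90 |
| Turn needed | about +4.6° |

Moving above the flange.

Request:
jog_arm:
  steps:
    - {"dx":0.45,"dy":0.85}
    - {"dx":0.9,"dy":1.7}
    - {"dx":1.35,"dy":2.55}
    - {"dx":1.8,"dy":3.4}
    - {"dx":2.25,"dy":4.25}
  gripper: 0
  newtons: 60

```text
validation failed for argument at $.st...
```

Request:
jog_arm:
  steps:
    - {"dx":0.45,"dy":0.85,"dz":0.0,"twist":0.0}
    - {"dx":0.9,"dy":1.7,"dz":0.0,"twist":0.0}
    - {"dx":1.35,"dy":2.55,"dz":0.0,"twist":0.0}
    - {"dx":1.8,"dy":3.4,"dz":0.0,"twist":0.0}
    - {"dx":2.25,"dy":4.25,"dz":0.0,"twist":0.0}
  gripper: 0
  newtons: 60

```text
t: 0.72
tool_pos: [0.4164, -0.3007, 0.2297]
tool_rot: [-3.054, -0.726, 0.0]
contact_force: [1.2, -0.5, 0.0]
opening: 0.0853
```

Request:
jog_arm:
  steps:
    - {"dx":0.4,"dy":0.8,"dz":0,"twist":0}
    - {"dx":0.8,"dy":1.6,"dz":0,"twist":0}
    - {"dx":1.2,"dy":2.3,"dz":0,"twist":0}
    - {"dx":1.57,"dy":2.96,"dz":-0.5,"twist":0}
    - {"dx":1.57,"dy":2.96,"dz":-1.0,"twist":0}

```text
t: 1.35
tool_pos: [0.5116, -0.1205, 0.169]
tool_rot: [-3.053, -0.732, -0.001]
contact_force: [-0.5, -0.4, -0.3]
opening: 0.0848
```

Request:
jog_arm:
  steps:
    - {"dx":-0.01,"dy":-0.04,"dz":-0.5,"twist":0}
    - {"dx":-0.01,"dy":-0.04,"dz":-1.0,"twist":0}
    - {"dx":-0.01,"dy":-0.04,"dz":-1.5,"twist":0}
    - {"dx":-0.01,"dy":-0.04,"dz":-2.0,"twist":0}
    - {"dx":-0.01,"dy":-0.04,"dz":-2.05,"twist":0}

```text
t: 1.98
tool_pos: [0.5086, -0.122, 0.043]
tool_rot: [-3.049, -0.731, 0.007]
contact_force: [0.2, -1.0, 0.3]
opening: 0.0851
```

```bash
python3 - <<'E'
from h import *
o=ctrl.get_obs(); print(o['tool_pos'],o['q'].round(2),o['contact_force'])
a=snap('top','t1')['frame'][230:310,325:425,::-1]; b=snap('side','s1')['frame'][200:340,200:360,::-1]
a=cv2.resize(a,(400,320),interpolation=cv2.INTER_CUBIC); b=cv2.resize(b,(400,350)); 
cv2.imwrite('pics/v1.png',np.hstack([a,b[:320]]))
E
```

```text
[ 0.50857158 -0.12195883  0.04303235] [-0.38  0.01  1.99  0.    1.15  0.72] [ 0.23463647 -1.03296353  0.32985822]
```

View pics/v1.png

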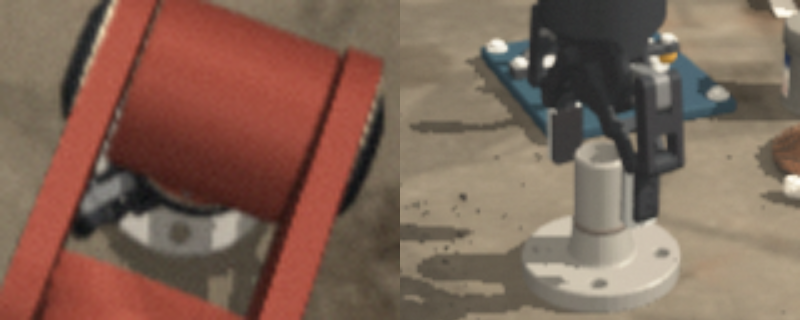

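The fingers straddle the pipe well clear of the hub. I'll centre them and close.

Request:
jog_arm:
  steps:
    - {"dx":0.03,"dy":-0.015,"dz":0.05,"twist":0}
    - {"dx":0.03,"dy":-0.015,"dz":0.05,"twist":0}
    - {"dx":0.03,"dy":-0.015,"dz":0.05,"twist":0}
    - {"dx":0.03,"dy":-0.015,"dz":0.05,"twist":0}
    - {"dx":0.03,"dy":-0.015,"dz":0.05,"twist":0}
  gripper: 255
  newtons: 70

```text
t: 2.7
tool_pos: [0.5132, -0.1234, 0.0503]
tool_rot: [-3.052, -0.732, -0.002]
contact_force: [-2.7, 3.4, 6.0]
opening: 0.0319
```

Request:
jog_arm:
  steps:
    - {"dx":0,"dy":0,"dz":0,"twist":0}
    - {"dx":0,"dy":0,"dz":0,"twist":0}
    - {"dx":0,"dy":0,"dz":0.02,"twist":0}

```text
t: 3.08
tool_pos: [0.5124, -0.1232, 0.0504]
tool_rot: [-3.051, -0.732, 0.001]
contact_force: [0.4, -0.2, -6.3]
opening: 0.0319
```

Request:
jog_arm:
  steps:
    - {"dx":0,"dy":0,"dz":0.2,"twist":0}
    - {"dx":0,"dy":0,"dz":0.6,"twist":0.1}
    - {"dx":0,"dy":0,"dz":1.1,"twist":0.2}
    - {"dx":0,"dy":0,"dz":1.5,"twist":0.3}
    - {"dx":0,"dy":0,"dz":1.7,"twist":0.46}

```text
t: 3.7
tool_pos: [0.5127, -0.1234, 0.1539]
tool_rot: [-3.02, -0.856, -0.001]
contact_force: [-0.1, 0.4, -6.5]
opening: 0.032
```

Request:
jog_arm:
  steps:
    - {"dx":0,"dy":0.4,"dz":0,"twist":0}
    - {"dx":0,"dy":1.0,"dz":0,"twist":0}
    - {"dx":0,"dy":1.6,"dz":0,"twist":0}
    - {"dx":0,"dy":2.2,"dz":0,"twist":0}
    - {"dx":0,"dy":2.5,"dz":0,"twist":0}

```text
t: 4.32
tool_pos: [0.5117, 0.0281, 0.1528]
tool_rot: [-3.018, -0.859, 0.002]
contact_force: [-0.1, -0.5, -6.7]
opening: 0.0322
```

```bash
python3 - <<'E'
from h import *
o=ctrl.get_obs(); print(o['tool_pos'],o['tool_rot'],o['q'].round(2),o['contact_force'],o['opening'])
a=snap('top','t2')['frame'][:,:,::-1]; b=snap('side','s2')['frame'][:,:,::-1]
cv2.imwrite('pics/v2.png',np.hstack([cv2.resize(a,(400,300)),cv2.resize(b[100:400,160:460],(400,400))[:300]]))
cv2.imwrite('pics/v2b.png',cv2.resize(b[150:300,180:380],(800,600)))
E
```

```text
[0.51166917 0.02809525 0.15277804] [-3.01815946e+00 -8.58823231e-01  2.40956832e-03] [-0.09 -0.16  1.95  0.    1.35  0.92] [-0.07494703 -0.49625823 -6.71908241] 0.03217976625050389
```

View pics/v2b.png

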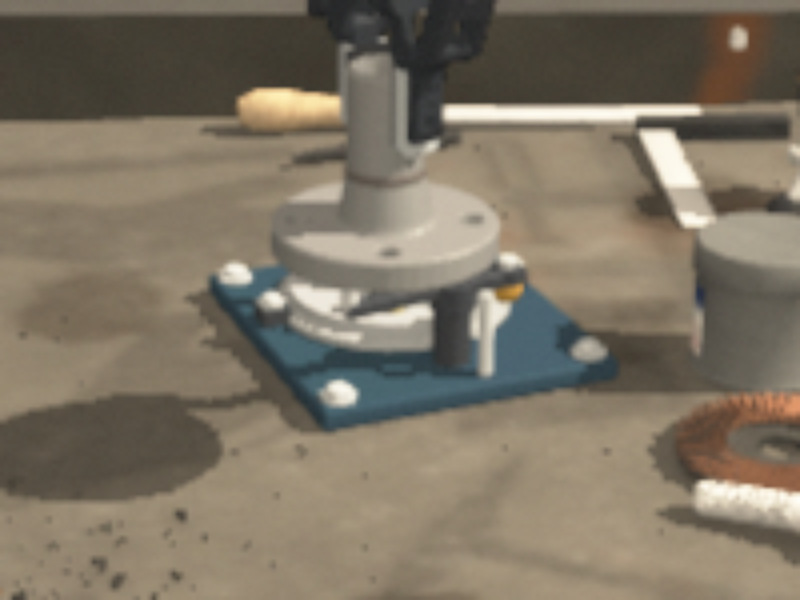

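View pics/t2.png

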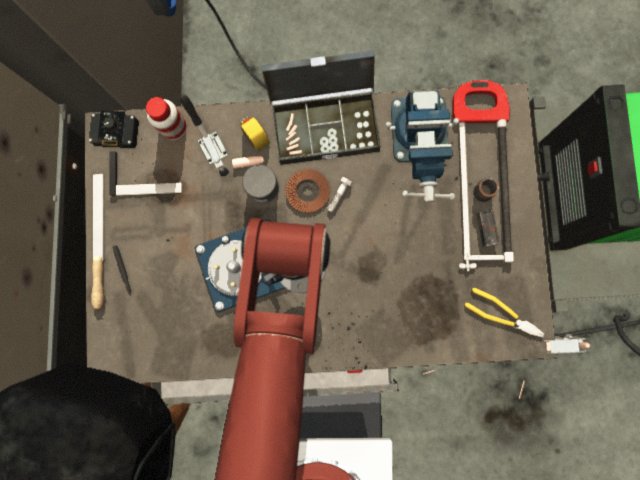

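The flange is held upright. The side view shows three of its holes (near crop pixels (475,220), (390,252), (290,217)). I'll use the side depth to find the flange's height and centre relative to the TCP.

```bash
python3 - <<'E'
from m import *
from scipy.optimize import least_squares
im=load('s2'); W=cloud(im); g=im['frame'].astype(float).mean(2)
roi=np.zeros(g.shape,bool); roi[190:215,245:306]=1
p=W[roi]; p=p[np.isfinite(p).all(1)]; p=p[(p[:,1]<.1)&(p[:,2]>.09)&(p[:,2]<.14)&(p[:,1]>-.05)]
hist,e=np.histogram(p[:,2],np.arange(.09,.14,.002)); print(hist,e[0])
zt=e[hist.argmax()]+.001; A=p[abs(p[:,2]-zt)<.003]
C=np.c_[A[:,:2],np.ones(len(A))]; s=np.linalg.lstsq(C,A[:,2],rcond=None)[0]; print('plane tilt',s[:2],'z',A[:,2].mean())
print('ext',A.min(0),A.max(0))
px=lambda x:180+(x+.5)/4-.5; py=lambda y:150+(y+.5)/4-.5
z=A[:,2].mean(); H=[]
for x,y in((475,220),(390,252),(290,217)):
    u,v=px(x),py(y); y0,x0=int(round(v)),int(round(u)); yy,xx=np.mgrid[y0-2:y0+3,x0-4:x0+5]; k=np.clip(np.median(g[yy,xx])-4-g[yy,xx],0,None)
    u,v=(k*xx).sum()/k.sum(),(k*yy).sum()/k.sum(); P=ray(im,u,v,z); H.append(P[:2]); print(u,v,P)
H=np.array(H)
f=lambda t:np.concatenate([H[i]-(t[:2]+.0375*np.array([np.cos(t[2]+j),np.sin(t[2]+j)])) for i,j in enumerate((0,-np.pi/2,-np.pi))])
for t0 in (0,.5,-.5,1.5):
    r=least_squares(f,[*H.mean(0),t0]); print(r.x, np.degrees(r.x[2]),r.cost**.5)
# contour ellipse of lower rim? side silhouettes: left and right extreme of plate
E
```

```text
[  0   0   0   0   0   0   0   2   6   9  13  33  53 511 136  26  34  30
  22  24  24  29  23  27  17] 0.09
plane tilt [-0.0016448   0.00782152] z 0.11731757784039828
ext [ 0.46257703 -0.01834818  0.1140138 ] [0.56091065 0.07345982 0.11990082]
298.13587406793704 204.4225352112676 [0.54991056 0.0250431  0.11731758]
277.0354767184035 212.7930524759793 [ 0.51136822 -0.01187114  0.11731758]
251.9375 204.5625 [0.46944356 0.02712693 0.11731758]
[ 0.51035383  0.02593245 -0.00904353] -0.5181559605158983 0.003068901212453921
[ 0.51035379  0.02593245 -0.00904054] -0.5179847311638416 0.003068901211972284
[ 0.51035382  0.02593245 -0.00904327] -0.5181414714272448 0.003068901212189621
[ 0.51035378  0.02593245 -0.00903987] -0.5179465045471198 0.0030689012126528642
```

Request:
jog_arm:
  steps:
    - {"dx":0.05,"dy":0.5,"dz":0,"twist":0}
    - {"dx":0.1,"dy":1.2,"dz":0,"twist":0}
    - {"dx":0.17,"dy":1.9,"dz":0,"twist":0}
    - {"dx":0.17,"dy":2.3,"dz":0,"twist":0}
    - {"dx":0.17,"dy":2.415,"dz":0,"twist":0}

```text
t: 5.05
tool_pos: [0.5222, 0.1729, 0.1526]
tool_rot: [-3.018, -0.862, 0.003]
contact_force: [-0.6, -0.5, -6.9]
opening: 0.0318
```

Request:
jog_arm:
  steps:
    - {"dx":0,"dy":0,"dz":0,"twist":0}
    - {"dx":0,"dy":0,"dz":0,"twist":0}

```text
t: 5.3
tool_pos: [0.5223, 0.1717, 0.1524]
tool_rot: [-3.019, -0.86, 0.004]
contact_force: [0.4, 0.4, -6.6]
opening: 0.0317
```

```bash
python3 - <<'E'
from h import *
o=ctrl.get_obs(); print(o['tool_pos'],o['tool_rot'],o['q'].round(2),o['contact_force'],o['opening'])
b=snap('side','s3')['frame'][:,:,::-1]
cv2.imwrite('pics/v3.png',cv2.resize(b[130:280,180:380],(800,600)))
E
```

```text
[0.52229457 0.17173349 0.15239867] [-3.01936936 -0.86009531  0.0038479 ] [ 0.18 -0.06  1.86  0.    1.34  1.2 ] [ 0.4103993   0.37223567 -6.6476138 ] 0.03166821595166836
```

View pics/v3.png

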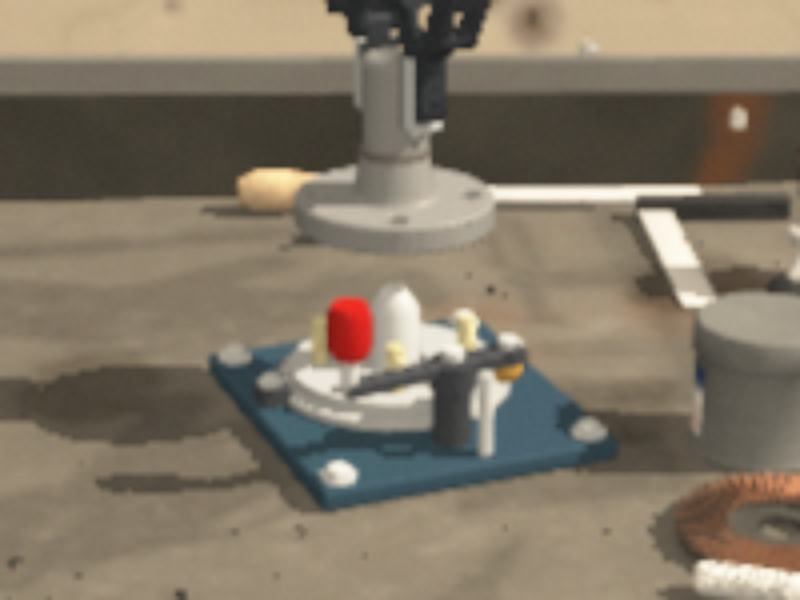

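The pipe at column 395 is over the pilot at column 397, so they line up. Descending onto the pilot.

Request:
jog_arm:
  steps:
    - {"dx":0,"dy":0.02,"dz":-0.15,"twist":0}
    - {"dx":0,"dy":0.02,"dz":-0.3,"twist":0}
    - {"dx":0,"dy":0.02,"dz":-0.4,"twist":0}
    - {"dx":0,"dy":0.02,"dz":-0.5,"twist":0}
    - {"dx":0,"dy":0.02,"dz":-0.5,"twist":0}

```text
t: 5.98
tool_pos: [0.5218, 0.1729, 0.1216]
tool_rot: [-3.019, -0.86, 0.006]
contact_force: [-0.8, 0.2, -6.4]
opening: 0.0324
```

Request:
jog_arm:
  steps:
    - {"dx":0,"dy":0,"dz":-0.1,"twist":0}
    - {"dx":0,"dy":0,"dz":-0.15,"twist":0}
    - {"dx":0,"dy":0,"dz":-0.2,"twist":0}
    - {"dx":0,"dy":0,"dz":-0.23,"twist":0}
    - {"dx":0,"dy":0,"dz":-0.23,"twist":0}

```text
t: 6.6
tool_pos: [0.5219, 0.1731, 0.1079]
tool_rot: [-3.019, -0.86, 0.006]
contact_force: [0.1, 0.6, -7.4]
opening: 0.032
```

Request:
jog_arm:
  steps:
    - {"dx":0,"dy":0,"dz":-0.03,"twist":0}
    - {"dx":0,"dy":0,"dz":-0.06,"twist":0}
    - {"dx":0,"dy":0,"dz":-0.08,"twist":0}
    - {"dx":0,"dy":0,"dz":-0.08,"twist":0}

```text
t: 7.1
tool_pos: [0.5226, 0.1743, 0.1048]
tool_rot: [-3.017, -0.859, 0.002]
contact_force: [-2.1, 5.0, 4.3]
opening: 0.0321
```

Request:
jog_arm:
  steps:
    - {"dx":0,"dy":0,"dz":-0.03,"twist":0}
    - {"dx":0,"dy":0,"dz":-0.06,"twist":0}
    - {"dx":0,"dy":0,"dz":-0.06,"twist":0}
    - {"dx":0,"dy":0,"dz":-0.06,"twist":0}

```text
t: 7.6
tool_pos: [0.5221, 0.1753, 0.1004]
tool_rot: [-3.014, -0.858, 0.002]
contact_force: [-1.3, 5.3, -3.2]
opening: 0.0321
```

The pilot is pushing the flange about 2 mm to +y. I'll follow it and go on down.

Request:
jog_arm:
  steps:
    - {"dx":0,"dy":0.015,"dz":-0.02,"twist":0}
    - {"dx":0,"dy":0.015,"dz":-0.05,"twist":0}
    - {"dx":0,"dy":0.015,"dz":-0.05,"twist":0}
    - {"dx":0,"dy":0.015,"dz":-0.05,"twist":0}

```text
t: 8.1
tool_pos: [0.5218, 0.1758, 0.0968]
tool_rot: [-3.015, -0.858, 0.004]
contact_force: [0.1, 0.4, -7.9]
opening: 0.032
```

Request:
jog_arm:
  steps:
    - {"dx":0,"dy":0,"dz":-0.02,"twist":0}
    - {"dx":0,"dy":0,"dz":-0.04,"twist":0}
    - {"dx":0,"dy":0,"dz":-0.04,"twist":0}
    - {"dx":0,"dy":0,"dz":-0.04,"twist":0}

```text
t: 8.6
tool_pos: [0.5219, 0.1758, 0.0943]
tool_rot: [-3.015, -0.858, 0.003]
contact_force: [0.9, 0.6, -6.6]
opening: 0.032
```

Request:
jog_arm:
  steps:
    - {"dx":0,"dy":0,"dz":-0.03,"twist":0}
    - {"dx":0,"dy":0,"dz":-0.06,"twist":0}
    - {"dx":0,"dy":0,"dz":-0.06,"twist":0}
    - {"dx":0,"dy":0,"dz":-0.06,"twist":0}

```text
t: 9.1
tool_pos: [0.5218, 0.1758, 0.0905]
tool_rot: [-3.015, -0.858, 0.003]
contact_force: [1.5, 2.1, -8.0]
opening: 0.0321
```

```bash
python3 - <<'E'
from h import *
o=ctrl.get_obs(); print(o['tool_pos'],o['tool_rot'],o['contact_force'],o['wrist_torque'])
b=snap('side','s4')['frame'][:,:,::-1]
cv2.imwrite('pics/v4.png',cv2.resize(b[150:270,220:380],(800,600),interpolation=cv2.INTER_CUBIC))
E
```

```text
[0.52183085 0.175771   0.09047941] [-3.01505667 -0.85818579  0.00342607] [ 1.51825251  2.1084132  -8.00166243] [ 0.41016913 -0.21552502  0.05209017]
```

View pics/v4.png

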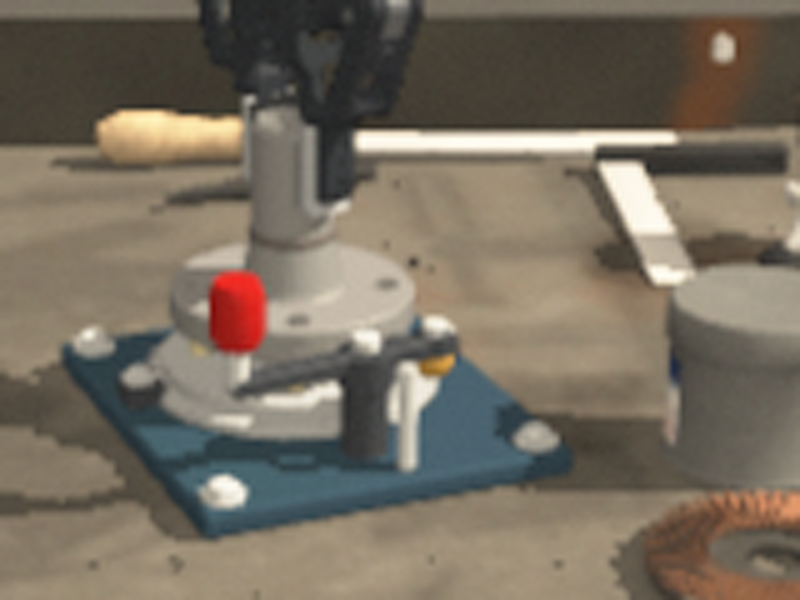

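There is no vertical resistance below stud-tip height, and the picture agrees that the studs have entered. I'll keep going in small steps.

Request:
jog_arm:
  steps:
    - {"dx":0,"dy":0,"dz":-0.03,"twist":0}
    - {"dx":0,"dy":0,"dz":-0.06,"twist":0}
    - {"dx":0,"dy":0,"dz":-0.09,"twist":0}
    - {"dx":0,"dy":0,"dz":-0.09,"twist":0}

```text
t: 9.65
tool_pos: [0.5218, 0.1758, 0.0849]
tool_rot: [-3.015, -0.858, 0.003]
contact_force: [0.8, 1.8, -7.1]
opening: 0.032
```

Request:
jog_arm:
  steps:
    - {"dx":0,"dy":0,"dz":-0.03,"twist":0}
    - {"dx":0,"dy":0,"dz":-0.06,"twist":0}
    - {"dx":0,"dy":0,"dz":-0.08,"twist":0}
    - {"dx":0,"dy":0,"dz":-0.08,"twist":0}

```text
t: 10.15
tool_pos: [0.5218, 0.1759, 0.0799]
tool_rot: [-3.015, -0.858, 0.003]
contact_force: [1.4, 1.6, -7.7]
opening: 0.0322
```

Request:
jog_arm:
  steps:
    - {"dx":0,"dy":0,"dz":-0.02,"twist":0}
    - {"dx":0,"dy":0,"dz":-0.04,"twist":0}
    - {"dx":0,"dy":0,"dz":-0.06,"twist":0}
    - {"dx":0,"dy":0,"dz":-0.06,"twist":0}

```text
t: 10.65
tool_pos: [0.5218, 0.1758, 0.0761]
tool_rot: [-3.015, -0.858, 0.003]
contact_force: [1.2, 2.1, -6.5]
opening: 0.0325
```

Request:
jog_arm:
  steps:
    - {"dx":0,"dy":0,"dz":-0.02,"twist":0}
    - {"dx":0,"dy":0,"dz":-0.03,"twist":0}
    - {"dx":0,"dy":0,"dz":-0.04,"twist":0}
    - {"dx":0,"dy":0,"dz":-0.04,"twist":0}

```text
t: 11.15
tool_pos: [0.5219, 0.176, 0.0745]
tool_rot: [-3.015, -0.858, 0.003]
contact_force: [-3.0, 1.4, 0.4]
opening: 0.0325
```

Request:
jog_arm:
  steps:
    - {"dx":0,"dy":0,"dz":-0.015,"twist":0}
    - {"dx":0,"dy":0,"dz":-0.015,"twist":0}
    - {"dx":0,"dy":0,"dz":-0.015,"twist":0}

```text
t: 11.52
tool_pos: [0.5219, 0.1761, 0.0744]
tool_rot: [-3.015, -0.858, 0.004]
contact_force: [-4.7, 1.6, 4.6]
opening: 0.0321
```

```bash
python3 - <<'E'
from m import *
o=ctrl.get_obs(); print(o['tool_pos'],o['contact_force'],o['wrist_torque'])
im=snap('side','s5'); b=im['frame'][:,:,::-1]
cv2.imwrite('pics/v5.png',cv2.resize(b[150:270,220:380],(800,600),interpolation=cv2.INTER_CUBIC))
W=cloud(im); p=W[np.isfinite(W).all(2)]; d=np.hypot(p[:,0]-.5205,p[:,1]-.174); s=p[(d<.048)&(d>.03)&(p[:,2]>.03)&(p[:,2]<.05)]
h,e=np.histogram(s[:,2],np.arange(.03,.051,.001)); print(h)
A=s[abs(s[:,2]-np.median(s[:,2]))<.003]; C=np.c_[A[:,:2]-[.52,.173],np.ones(len(A))]; print(np.linalg.lstsq(C,A[:,2],rcond=None)[0])
E
```

```text
[0.52194333 0.176059   0.07444502] [-4.74164204  1.61286637  4.64469222] [ 0.09185916  0.6813914  -0.02238126]
[ 1  2  2  3  4  2  2  8 45 77 26  5  9  6  5  9  5  6 13  7]
[-0.00201785  0.0015054   0.03950418]
```

View pics/v5.png

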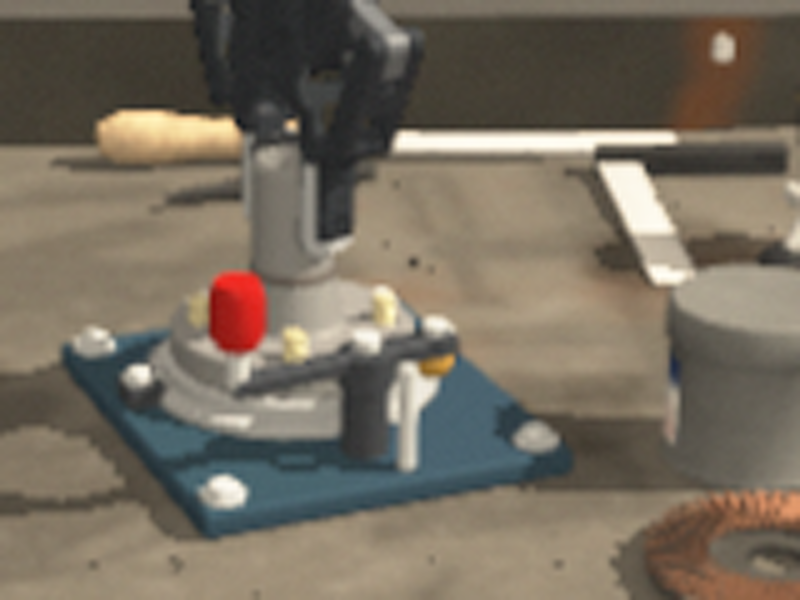

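The studs project through the holes and the flange is down flat. I'll check with a gentle further press, expecting the force to rise without any motion.

Request:
jog_arm:
  steps:
    - {"dx":0.01,"dy":0,"dz":-0.03,"twist":0}
    - {"dx":0.01,"dy":0,"dz":-0.04,"twist":0}
    - {"dx":0.01,"dy":0,"dz":-0.04,"twist":0}

```text
t: 11.95
tool_pos: [0.5222, 0.1761, 0.0744]
tool_rot: [-3.015, -0.858, 0.007]
contact_force: [-11.9, -0.5, 13.8]
opening: 0.0323
```

The force rose with no motion, so it is home. I'll relieve the press, then open.

Request:
jog_arm:
  steps:
    - {"dx":-0.02,"dy":0,"dz":0.03,"twist":0}
    - {"dx":-0.02,"dy":0,"dz":0.03,"twist":0}
    - {"dx":-0.02,"dy":0,"dz":0.03,"twist":0}

```text
t: 12.32
tool_pos: [0.5213, 0.1761, 0.0759]
tool_rot: [-3.015, -0.858, 0.005]
contact_force: [2.1, 3.1, -5.3]
opening: 0.0324
```

Request:
jog_arm:
  steps:
    - {"dx":0,"dy":0,"dz":0,"twist":0}
    - {"dx":0,"dy":0,"dz":0,"twist":0}
    - {"dx":0,"dy":0,"dz":0,"twist":0}
    - {"dx":0,"dy":0,"dz":0,"twist":0}
    - {"dx":0,"dy":0,"dz":0,"twist":0}
  gripper: 80

```text
t: 12.95
tool_pos: [0.5214, 0.1761, 0.076]
tool_rot: [-3.015, -0.858, 0.005]
contact_force: [0.5, 0.7, 1.0]
opening: 0.0584
```

Request:
jog_arm:
  steps:
    - {"dx":0,"dy":0,"dz":0.2,"twist":0}
    - {"dx":0,"dy":0,"dz":0.6,"twist":0}
    - {"dx":0,"dy":0,"dz":1.1,"twist":0}
    - {"dx":0,"dy":0,"dz":1.6,"twist":0}
    - {"dx":0,"dy":0,"dz":1.8,"twist":0}

```text
t: 13.58
tool_pos: [0.5227, 0.1763, 0.1872]
tool_rot: [-3.015, -0.859, -0.002]
contact_force: [0.7, -0.1, -0.7]
opening: 0.0587
```

Request:
jog_arm:
  steps:
    - {"dx":-0.3,"dy":-0.7,"dz":0,"twist":0}
    - {"dx":-0.7,"dy":-1.4,"dz":0,"twist":0}
    - {"dx":-1.1,"dy":-2.1,"dz":0,"twist":0}
    - {"dx":-1.5,"dy":-2.8,"dz":0,"twist":0}
    - {"dx":-1.5,"dy":-2.8,"dz":0,"twist":0}
  gripper: 255

```text
t: 14.2
tool_pos: [0.4314, 0.0066, 0.1867]
tool_rot: [-3.017, -0.852, -0.001]
contact_force: [0.9, 0.1, 1.2]
opening: 0.0003
```

```bash
python3 - <<'E'
from m import *
o=ctrl.get_obs(); print(o['tool_pos'],o['tool_rot'],o['q'].round(2),o['opening'])
t=snap('top','t6'); s=snap('side','s6')
a=cv2.resize(t['frame'][215:320,185:300,::-1],None,fx=3.4,fy=3.4,interpolation=cv2.INTER_CUBIC); b=cv2.resize(s['frame'][150:270,220:350,::-1],(386,357))
cv2.imwrite('pics/v6.png',np.hstack([a[:357],b]))
for im in(t,s):
    W=cloud(im); p=W[np.isfinite(W).all(2)]; d=np.hypot(p[:,0]-.5197,p[:,1]-.173)
    A=p[(d<.047)&(d>.022)&(abs(p[:,2]-.039)<.003)]; C=np.c_[A[:,:2]-[.52,.173],np.ones(len(A))]; print('face',len(A),np.linalg.lstsq(C,A[:,2],rcond=None)[0])
    f=p[(d>.06)&(d<.1)&(abs(p[:,2]-.012)<.004)]; print('base z',np.median(f[:,2]))
    f=p[(d>.12)&(d<.2)&(abs(p[:,2])<.006)]; print('table z',np.median(f[:,2]))
    q=p[(d<.03)&(p[:,2]>.1)&(p[:,2]<.115)]; print('pipe top',q.mean(0),len(q))
im=t; hsv=cv2.cvtColor(im['frame'],cv2.COLOR_RGB2HSV); r=((hsv[...,0]<8)|(hsv[...,0]>172))&(hsv[...,1]>150)&(hsv[...,2]>80); r[:215]=0;r[320:]=0;r[:,:185]=0;r[:,300:]=0
v,u=np.where(r); print('knob',ray(im,u.mean(),v.mean(),.094),r.sum())
E
```

```text
[0.43141107 0.00657438 0.18667113] [-3.01714911e+00 -8.52198865e-01 -1.34837820e-03] [-0.16 -0.41  2.09  0.01  1.46  0.86] 0.00033298108820292645
face 680 [ 0.00123358 -0.00242517  0.03875997]
base z 0.01201809180447655
table z -4.300287588465679e-05
pipe top [0.52048914 0.1736313  0.10581014] 85
face 202 [ 0.00552389 -0.00552327  0.03909562]
base z 0.013036485453948143
table z 0.0011016850349586382
pipe top [0.5214074  0.17184161 0.10545112] 137
knob [0.45243961 0.07164735 0.094     ] 1796
```

View pics/v6.png

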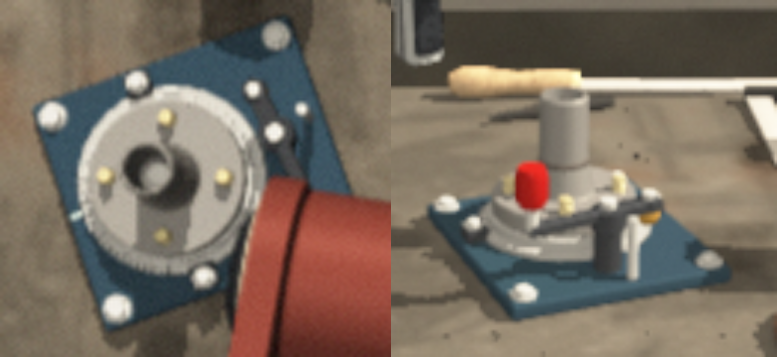

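The flange is home: the top face measures 38.8 mm against 38 expected, tilt is about 0.003 and all four studs show. For the clamp I'll cage the knob loosely between the jaws, set tangentially, and take it round the arc.

Request:
jog_arm:
  steps:
    - {"dx":0.4,"dy":0.4,"dz":0,"twist":-0.3}
    - {"dx":0.8,"dy":0.8,"dz":0,"twist":-0.55}
    - {"dx":1.09,"dy":1.21,"dz":0,"twist":-0.55}
    - {"dx":1.09,"dy":1.21,"dz":-0.4,"twist":-0.55}
    - {"dx":1.09,"dy":1.21,"dz":-0.9,"twist":-0.55}
  gripper: 125

```text
t: 14.92
tool_pos: [0.4991, 0.0828, 0.1329]
tool_rot: [-3.052, -0.716, -0.005]
contact_force: [-0.1, -0.2, -0.3]
opening: 0.0434
```

Request:
jog_arm:
  steps:
    - {"dx":0,"dy":0,"dz":0,"twist":0}
    - {"dx":0,"dy":0,"dz":0,"twist":0}

```text
t: 15.18
tool_pos: [0.4998, 0.0836, 0.1337]
tool_rot: [-3.051, -0.718, -0.007]
contact_force: [-0.1, -0.3, -0.6]
opening: 0.044
```

```bash
python3 - <<'E'
from m import *
o=ctrl.get_obs(); print(o['tool_pos'],o['tool_rot'],o['q'].round(2),o['opening'])
s=snap('side','s7')
cv2.imwrite('pics/v7.png',cv2.resize(s['frame'][130:250,220:350,::-1],(650,600)))
E
```

```text
[0.49983456 0.08362411 0.13373911] [-3.05144079 -0.7177461  -0.00654378] [ 0.01 -0.16  1.98  0.01  1.31  1.12] 0.044030517011500396
```

View pics/v7.png

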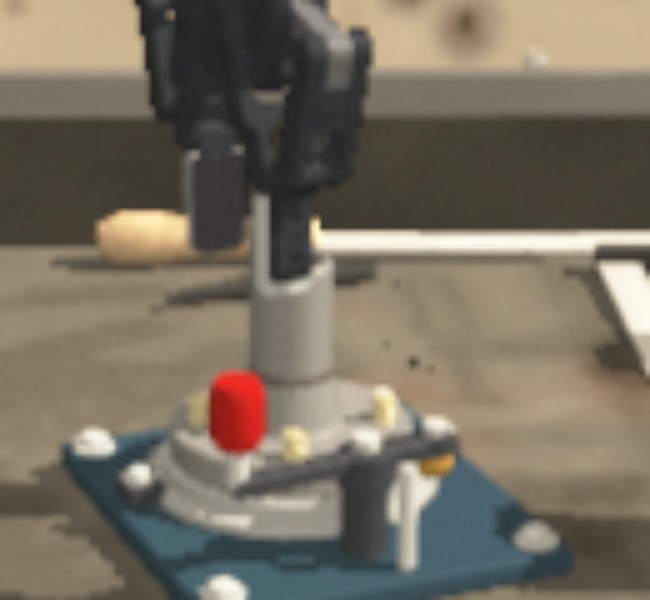

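The jaws straddle the knob (knob at (237,412), fingers at about 215 and 292). A small shift of -x and -y centres it, then I'll descend.

Request:
jog_arm:
  steps:
    - {"dx":-0.05,"dy":-0.07,"dz":0,"twist":0}
    - {"dx":-0.05,"dy":-0.07,"dz":-0.2,"twist":0}
    - {"dx":-0.05,"dy":-0.07,"dz":-0.5,"twist":0}
    - {"dx":-0.05,"dy":-0.07,"dz":-0.8,"twist":0}
    - {"dx":-0.05,"dy":-0.07,"dz":-1.0,"twist":0}

```text
t: 15.85
tool_pos: [0.496, 0.0791, 0.0719]
tool_rot: [-3.051, -0.717, -0.004]
contact_force: [0.1, 0.1, -0.1]
opening: 0.0435
```

Request:
jog_arm:
  steps:
    - {"dx":0,"dy":0,"dz":0,"twist":0}
    - {"dx":0,"dy":0,"dz":0,"twist":0}
    - {"dx":0,"dy":0,"dz":0,"twist":0}
  gripper: 165

```text
t: 16.23
tool_pos: [0.4966, 0.0791, 0.0727]
tool_rot: [-3.052, -0.717, -0.006]
contact_force: [0.3, 0.2, -0.3]
opening: 0.0301
```

```bash
python3 - <<'E'
from m import *
o=ctrl.get_obs(); print(o['tool_pos'],o['tool_rot'],o['contact_force'],o['opening'])
s=snap('side','s8')
cv2.imwrite('pics/v8.png',cv2.resize(s['frame'][130:250,220:350,::-1],(650,600)))
E
```

```text
[0.49659967 0.07914029 0.07269826] [-3.05162586 -0.717052   -0.00605226] [ 0.25287409  0.19631812 -0.34327661] 0.030135741721471612
```

View pics/v8.png

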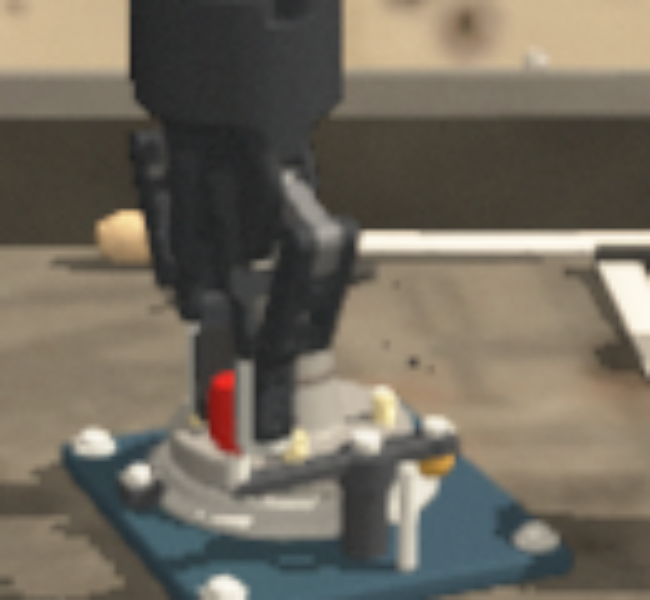

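The knob is caged between the fingers. Now the arc waypoints.

```bash
python3 -c "
import numpy as np
for d in range(0,101,10):
    a=np.radians(205.6+d);p=np.array([.5465,.103])+.0555*np.array([np.cos(a),np.sin(a)])
    print(d,p.round(4),((p-[.4966,.0791])/.06).round(2))"
```

```text
0 [0.4964 0.079 ] [-0. -0.]
10 [0.5014 0.0707] [ 0.08 -0.14]
20 [0.5077 0.0633] [ 0.18 -0.26]
30 [0.5151 0.0572] [ 0.31 -0.36]
40 [0.5236 0.0525] [ 0.45 -0.44]
50 [0.5327 0.0492] [ 0.6 -0.5]
60 [0.5422 0.0477] [ 0.76 -0.52]
70 [0.5519 0.0478] [ 0.92 -0.52]
80 [0.5614 0.0495] [ 1.08 -0.49]
90 [0.5705 0.0529] [ 1.23 -0.44]
100 [0.5788 0.0579] [ 1.37 -0.35]
```

Request:
jog_arm:
  steps:
    - {"dx":0.04,"dy":-0.07,"dz":0,"twist":0.5}
    - {"dx":0.08,"dy":-0.14,"dz":0,"twist":1}
    - {"dx":0.13,"dy":-0.2,"dz":0,"twist":1.5}
    - {"dx":0.18,"dy":-0.26,"dz":0,"twist":2}
    - {"dx":0.18,"dy":-0.26,"dz":0,"twist":2}

```text
t: 16.9
tool_pos: [0.5079, 0.0634, 0.0733]
tool_rot: [-2.881, -1.234, -0.006]
contact_force: [-0.5, -0.4, -0.1]
opening: 0.0302
```

Request:
jog_arm:
  steps:
    - {"dx":0.06,"dy":-0.05,"dz":0,"twist":0.5}
    - {"dx":0.12,"dy":-0.1,"dz":0,"twist":1}
    - {"dx":0.19,"dy":-0.14,"dz":0,"twist":1.5}
    - {"dx":0.26,"dy":-0.18,"dz":0,"twist":2}
    - {"dx":0.33,"dy":-0.21,"dz":0,"twist":2.5}

```text
t: 17.52
tool_pos: [0.5275, 0.0511, 0.0734]
tool_rot: [-2.544, -1.83, -0.003]
contact_force: [-0.8, 1.2, 0.0]
opening: 0.0302
```

```bash
python3 - <<'E'
from m import *
o=ctrl.get_obs(); print(o['tool_pos'],o['tool_rot'],o['contact_force'],o['q'].round(2))
s=snap('side','s9')
cv2.imwrite('pics/v9.png',cv2.resize(s['frame'][130:250,220:350,::-1],(650,600)))
E
```

```text
[0.52754377 0.05114974 0.07340895] [-2.54380291 -1.82953925 -0.00317516] [-0.80969227  1.18542967  0.01703117] [-0.05 -0.02  1.96  0.01  1.2   0.27]
```

View pics/v9.png

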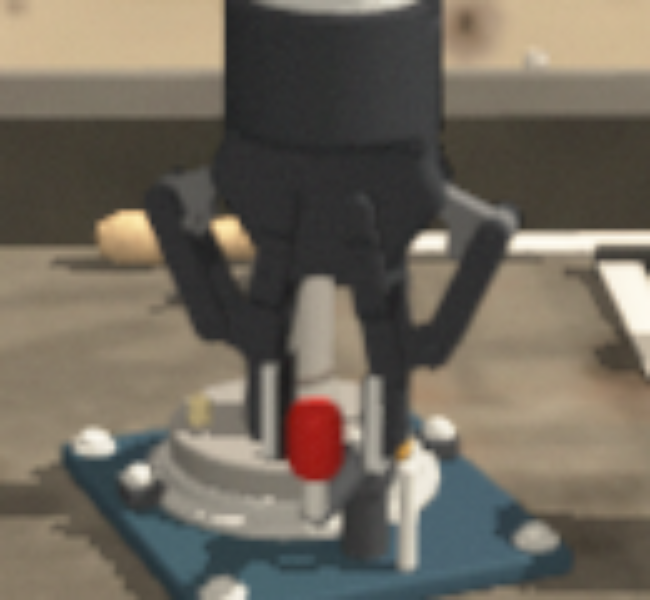

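The knob is riding between the pads and moving with the jaws. Continuing.

Request:
jog_arm:
  steps:
    - {"dx":0.09,"dy":-0.03,"dz":0,"twist":0.5}
    - {"dx":0.165,"dy":-0.05,"dz":0,"twist":1}
    - {"dx":0.245,"dy":-0.06,"dz":0,"twist":1.5}
    - {"dx":0.33,"dy":-0.06,"dz":0,"twist":2}
    - {"dx":0.41,"dy":-0.055,"dz":0,"twist":2.5}

```text
t: 18.2
tool_pos: [0.5518, 0.048, 0.0734]
tool_rot: [-2.084, -2.338, 0.001]
contact_force: [-3.5, 0.5, 0.4]
opening: 0.0301
```

Request:
jog_arm:
  steps:
    - {"dx":0.03,"dy":0,"dz":0,"twist":0.2}
    - {"dx":0.07,"dy":0.01,"dz":0,"twist":0.5}
    - {"dx":0.15,"dy":0.02,"dz":0,"twist":1}
    - {"dx":0.15,"dy":0.02,"dz":0,"twist":1}

```text
t: 18.7
tool_pos: [0.5612, 0.0492, 0.0736]
tool_rot: [-1.876, -2.509, 0.001]
contact_force: [-1.0, 0.8, -0.1]
opening: 0.03
```

```bash
python3 - <<'E'
from m import *
o=ctrl.get_obs(); print(o['tool_pos'],o['tool_rot'],o['contact_force'],o['q'].round(2))
s=snap('side','s10')
cv2.imwrite('pics/v10.png',cv2.resize(s['frame'][130:250,220:350,::-1],(650,600)))
E
```

```text
[0.56115142 0.04921582 0.07360408] [-1.87557082e+00 -2.50934886e+00  1.41138734e-03] [-0.97912198  0.78713909 -0.13652686] [-0.05  0.06  1.88  0.    1.21 -0.34]
```

View pics/v10.png

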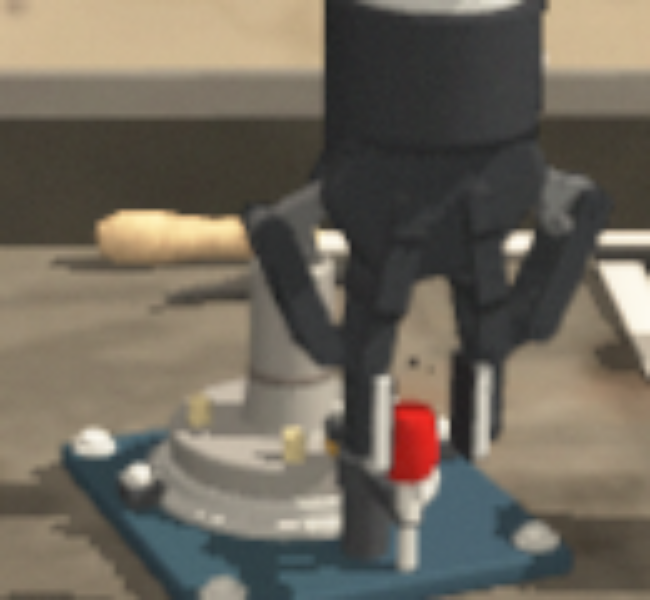

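The trailing finger is pushing the knob at about (415,440) and the button is nearing the rim. On to the stop, watching the force.

Request:
jog_arm:
  steps:
    - {"dx":0.04,"dy":0.015,"dz":0,"twist":0.25}
    - {"dx":0.08,"dy":0.03,"dz":0,"twist":0.5}
    - {"dx":0.08,"dy":0.03,"dz":0,"twist":0.5}

```text
t: 19.12
tool_pos: [0.5658, 0.0508, 0.0736]
tool_rot: [-1.767, -2.587, 0.003]
contact_force: [-0.5, -0.1, 0.0]
opening: 0.0302
```

Request:
jog_arm:
  steps:
    - {"dx":0.04,"dy":0.015,"dz":0,"twist":0.25}
    - {"dx":0.07,"dy":0.03,"dz":0,"twist":0.4}
    - {"dx":0.07,"dy":0.03,"dz":0,"twist":0.4}

```text
t: 19.5
tool_pos: [0.5685, 0.0522, 0.0734]
tool_rot: [-1.676, -2.644, 0.008]
contact_force: [-7.4, -2.0, 4.2]
opening: 0.0301
```

Request:
jog_arm:
  steps:
    - {"dx":0.04,"dy":0.015,"dz":0,"twist":0.1}
    - {"dx":0.06,"dy":0.025,"dz":0,"twist":0.1}
    - {"dx":0.06,"dy":0.025,"dz":0,"twist":0.1}

```text
t: 19.88
tool_pos: [0.5685, 0.0524, 0.0732]
tool_rot: [-1.65, -2.652, 0.021]
contact_force: [-14.5, -4.8, 9.1]
opening: 0.0304
```

```bash
python3 - <<'E'
from m import *
o=ctrl.get_obs(); print(o['tool_pos'],o['contact_force'],o['wrist_torque'])
s=snap('side','s11')
cv2.imwrite('pics/v11.png',cv2.resize(s['frame'][130:250,220:350,::-1],(650,600)))
E
```

```text
[0.56850349 0.05242831 0.07321019] [-14.50211061  -4.8480755    9.12150049] [-0.80158949  2.43166881 -0.0206082 ]
```

View pics/v11.png

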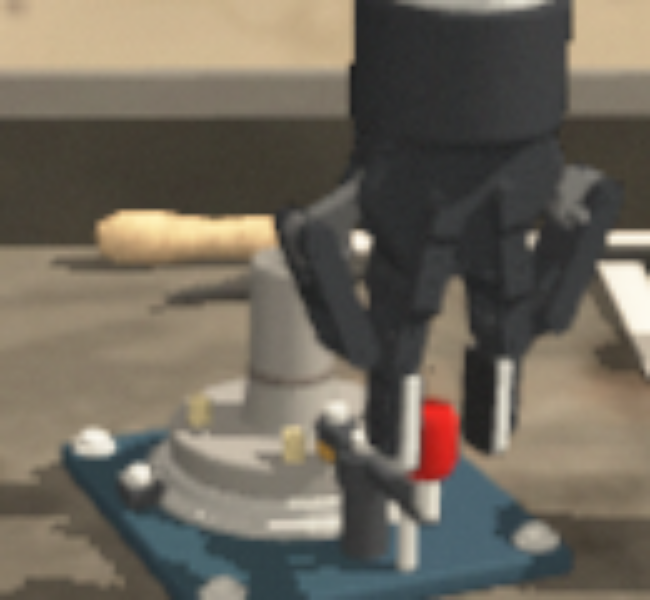

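The force climbs to about 15 N with no motion, and the handle lies against the white pin, which is the stop. I'll ease back to free the knob, rise and check from above.

Request:
jog_arm:
  steps:
    - {"dx":-0.07,"dy":-0.025,"dz":0,"twist":0}
    - {"dx":-0.07,"dy":-0.025,"dz":0,"twist":0}
    - {"dx":-0.07,"dy":-0.025,"dz":0,"twist":0}
  gripper: 140

```text
t: 20.3
tool_pos: [0.5648, 0.051, 0.0734]
tool_rot: [-1.651, -2.652, 0.019]
contact_force: [0.2, 0.2, -0.2]
opening: 0.0387
```

Request:
jog_arm:
  steps:
    - {"dx":0,"dy":0,"dz":0.2,"twist":0}
    - {"dx":0,"dy":0,"dz":0.6,"twist":0}
    - {"dx":0,"dy":0,"dz":1.2,"twist":0}
    - {"dx":0,"dy":0,"dz":1.8,"twist":0}
    - {"dx":0,"dy":0,"dz":2.0,"twist":0}

```text
t: 20.92
tool_pos: [0.5666, 0.051, 0.1974]
tool_rot: [-1.654, -2.657, 0.014]
contact_force: [-0.1, 0.4, 0.5]
opening: 0.0385
```

Request:
jog_arm:
  steps:
    - {"dx":-0.4,"dy":-0.7,"dz":0,"twist":0}
    - {"dx":-0.8,"dy":-1.4,"dz":0,"twist":0}
    - {"dx":-1.2,"dy":-2.1,"dz":0,"twist":0}
    - {"dx":-1.6,"dy":-2.8,"dz":0,"twist":0}
    - {"dx":-2.0,"dy":-3.5,"dz":0,"twist":0}

```text
t: 21.55
tool_pos: [0.4454, -0.1599, 0.1966]
tool_rot: [-1.653, -2.656, 0.014]
contact_force: [0.8, -0.6, 0.4]
opening: 0.0386
```

```bash
python3 - <<'E'
from m import *
o=ctrl.get_obs(); print(o['tool_pos'],o['contact_force'])
t=snap('top','t12'); s=snap('side','s12')
a=cv2.resize(t['frame'][215:320,185:300,::-1],None,fx=3.4,fy=3.4,interpolation=cv2.INTER_CUBIC); b=cv2.resize(s['frame'][150:270,220:350,::-1],(386,357))
cv2.imwrite('pics/v12.png',np.hstack([a[:357],b]))
hsv=cv2.cvtColor(t['frame'],cv2.COLOR_RGB2HSV); r=((hsv[...,0]<8)|(hsv[...,0]>172))&(hsv[...,1]>150)&(hsv[...,2]>80); r[:215]=0;r[320:]=0;r[:,:185]=0;r[:,300:]=0
v,u=np.where(r); k=ray(t,u.mean(),v.mean(),.094); print('knob',k,r.sum(), np.degrees(np.arctan2(k[1]-.1013,k[0]-.5448))+360)
for im in(t,s):
    W=cloud(im); p=W[np.isfinite(W).all(2)]; d=np.hypot(p[:,0]-.5197,p[:,1]-.173)
    A=p[(d<.047)&(d>.022)&(abs(p[:,2]-.039)<.003)]; C=np.c_[A[:,:2]-[.52,.173],np.ones(len(A))]; print('face',len(A),np.linalg.lstsq(C,A[:,2],rcond=None)[0])
E
```

```text
[ 0.44542344 -0.15993648  0.19663356] [ 0.81227252 -0.64791668  0.36333539]
knob [0.56352443 0.0495068  0.094     ] 80 289.87608655411645
face 685 [-0.00377007  0.00225384  0.0387257 ]
face 286 [0.00193066 0.00389037 0.03900339]
```

View pics/v12.png

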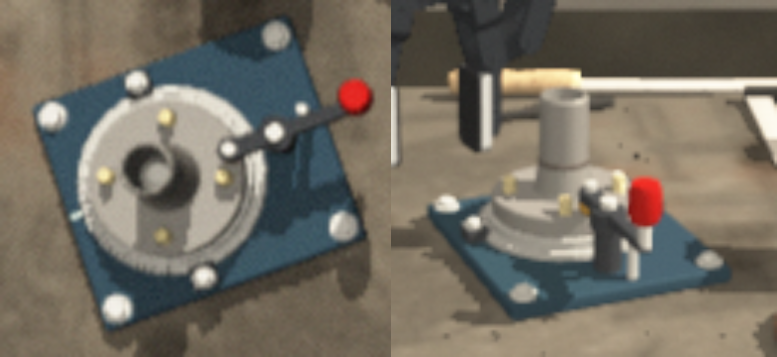

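View pics/t12.png

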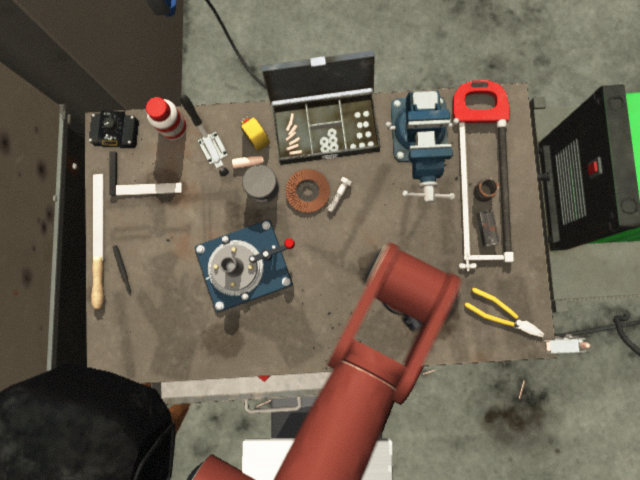

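The clamp is at its stop: the knob bears 289.9° from the post against 289.3° expected, and the button is over the rim. The flange is still flat, the tin, disc and bolt haven't moved, and the arm is clear.

```bash
python3 -c "
from station import ctrl
print(ctrl.finish_job()); print(ctrl.get_obs()['t'])"
```

```text
the job is handed in; nothing more can be done
None
the job is handed in; nothing more can be done
```

The flange is home on the stud plate with all four studs through its holes. The red-knobbed clamp is closed to its stop over the rim, and the job was handed in at about 21.6 s of the 72 s.

**How it went:** I gripped the pipe stub and turned the flange about 4.8° to match the studs seen in the top camera. The pilot pushed it about 2 mm to +y, and I followed. The studs then entered without any further turning. I carried the clamp round with the knob held loosely between the jaws.

**Last checks:**
- **Seating:** the flange's top face measured 38.7 mm (top camera) and 39.0 mm (side camera), against 38 mm expected. Tilt was under 0.005 rad. A test press of about 14 N did not move it any lower.
- **Clamp:** the knob bears 289.9° from the post, against about 289.3° expected at the stop. At the stop the force rose to about 18 N with no further motion.
- **Surroundings:** the tin, flap disc and bolt look unmoved in the last picture. The arm is clear of everything.

**Disagreements:**
- **Camera and arm:** positions differed by about 2–3 mm, and the side camera reads about 1 mm high. Contact feel settled both.
- **Relieving the press:** this raised the tool about 1.5 mm before I opened the jaws, so the flange may have settled back by up to that much. The readings after release show it home.

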